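# Sort the lab parts into their trays, tall ones last

### The job

Clear up after the electronics class: put both circuit boards (blue and green) into the black tray, then the aluminium heat sink into the yellow tray, and only then, because they are the tallest, the two capacitors into the red tray. Set every part down, do not drop it, so that it stands upright on its own underside, flat on the tray floor, and let go of it. Leave the orange solder spool and the amber flux jar where they stand.

Things in the scene. Friction and masses are not known exactly. Their poses are not given: they have to be found in the camera images.
- relay_board: relay module: blue circuit board 60 (own x) x 42 (own y) mm on four 6 mm brass feet, board 6 to 10 mm above its underside; a green terminal block along each short edge, as wide as the board, top 21 mm up; a blue relay in the middle, top 24 mm up. 50 g. Grip it across its 42 mm width (own y), fingertips just above the surface. Origin: centre of its underside (feet), z up.
- control_board: control module: green circuit board 60 (own x) x 42 (own y) mm on four 6 mm brass feet, board 6 to 10 mm above its underside; black chip, black pin header (pins up to 26 mm) along one short edge, steel socket at the other. 50 g. Grip it by its long edges, across the 42 mm width (own y), fingertips just above the surface. Origin: centre of its underside (feet), z up.
- heat_sink: bare aluminium heat sink, 60 (own x) x 42 (own y) x 32 mm high: an 8 mm base with six upright fins running along its own x. 110 g. Grip it across its 42 mm width (own y). Origin: centre of its underside, z up.
- cap_black: large black capacitor can standing upright, 35 mm diameter, 60 mm high, aluminium top. 80 g. Origin: centre of its underside, z along the can, up.
- cap_blue: large blue capacitor can standing upright, 35 mm diameter, 60 mm high, aluminium top. 80 g. Origin: centre of its underside, z along the can, up.
- tray_black: black open, fixed tray, outer 140 (own x) x 175 (own y) x 28 mm high, walls and floor 5 mm thick (inside 130 x 165 mm, floor top 5 mm above the work surface). Origin: centre of its underside, z up. One of a row of three trays; their order changes. For the two circuit boards, side by side.
- tray_red: red open, fixed tray, outer 140 (own x) x 175 (own y) x 28 mm high, walls and floor 5 mm thick (inside 130 x 165 mm, floor top 5 mm above the work surface). Origin: centre of its underside, z up. One of a row of three trays; their order changes. For the two capacitors.
- tray_yellow: yellow open, fixed tray, outer 140 (own x) x 175 (own y) x 28 mm high, walls and floor 5 mm thick (inside 130 x 165 mm, floor top 5 mm above the work surface). Origin: centre of its underside, z up. One of a row of three trays; their order changes. For the heat sink.
- solder_spool: bystander: reel of solder standing on its flange, 54 mm diameter, 40 mm high, orange flanges, grey wire. Loose, 250 g. Origin: centre of its underside. Leave it alone.
- flux_jar: bystander: closed amber jar with a white cap, 42 mm diameter, 50 mm high. Loose, 120 g. Origin: centre of its underside. Leave it alone.

How it is judged (in metres and radians):
On the way, in this order (a step that is already met when the one before it is completed fails the run):
1. both circuit boards lie flat in the black tray (x of relay_board in the frame of tray_black between -0.055 and 0.055 m and y of relay_board in the frame of tray_black between -0.072 and 0.072 m and z of each of relay_board, control_board in the frame of tray_black below 0.009 m and angle between each of relay_board, control_board's own z axis and vertical below 0.1 rad and x of control_board in the frame of tray_black between -0.055 and 0.055 m and y of control_board in the frame of tray_black between -0.072 and 0.072 m), for 0.2 s.
2. then the heat sink stands flat in the yellow tray (x of heat_sink in the frame of tray_yellow between -0.055 and 0.055 m and y of heat_sink in the frame of tray_yellow between -0.072 and 0.072 m and z of heat_sink in the frame of tray_yellow below 0.009 m and angle between heat_sink's own z axis and vertical below 0.1 rad), for 0.2 s.
3. last, both capacitors stand upright in the red tray (x of cap_black in the frame of tray_red between -0.055 and 0.055 m and y of cap_black in the frame of tray_red between -0.072 and 0.072 m and z of each of cap_black, cap_blue in the frame of tray_red below 0.009 m and angle between each of cap_black, cap_blue's own z axis and vertical below 0.1 rad and x of cap_blue in the frame of tray_red between -0.055 and 0.055 m and y of cap_blue in the frame of tray_red between -0.072 and 0.072 m), for 0.2 s.
At the end, for the whole second after the job is handed in: Both boards in the black tray, heat sink in the yellow, capacitors in the red: each origin within 55 mm (tray x) and 72 mm (tray y) of the tray centre, under 9 mm above the tray underside, upright within 0.1 rad, below 0.02 m/s, not touched by the fingers (all of step 1 and all of step 2 and all of step 3 and linear speed of each of relay_board, control_board, heat_sink, cap_black, cap_blue below 0.02 m/s and contact force between the fingers and relay_board below 0.2 N and contact force between the fingers and control_board below 0.2 N and contact force between the fingers and heat_sink below 0.2 N and contact force between the fingers and cap_black below 0.2 N and contact force between the fingers and cap_blue below 0.2 N).
It fails at once if the solder spool is moved by more than 20 mm (distance of solder_spool from where it was at the start of the episode above 0.02 m).
It fails at once if the flux jar is moved by more than 20 mm (distance of flux_jar from where it was at the start of the episode above 0.02 m).
It fails at once if a part is dropped or thrown: it moves faster than 0.8 m/s (a fall of about 33 mm) with no finger on it ((linear speed of relay_board above 0.8 m/s and contact force between the fingers and relay_board below 0.1 N) or (linear speed of control_board above 0.8 m/s and contact force between the fingers and control_board below 0.1 N) or (linear speed of heat_sink above 0.8 m/s and contact force between the fingers and heat_sink below 0.1 N) or (linear speed of cap_black above 0.8 m/s and contact force between the fingers and cap_black below 0.1 N) or (linear speed of cap_blue above 0.8 m/s and contact force between the fingers and cap_blue below 0.1 N)).
It also fails if it takes over 120 s, if anything falls off the work surface, if the arm or the gripper's body presses on something with over 40 N, if the wrist force passes 120 N, or if a joint passes its speed limit or range.

### The arm

A 6-joint arm with a two-finger parallel gripper is mounted at the origin on the work surface. World frame = base frame: x ahead of the robot, y to its left, z up, the work surface at z = 0. Lengths are in mm, angles in rad, forces in N, time in s.
With the tool pointing down it reaches from about 350 to 775 mm from the base axis. Payload 7.3 kg.
Tool frame: the origin (TCP) lies at the very end of the fingers, on their centre line; the grasp point (between the pads) lies 19 mm behind it; z points along the fingers, y is the line along which they close (so a half turn about z gives the same grasp; the last joint's range is limited). The gripper opens to 92 mm and grips with 3 to 60 N. Pads are 19 mm wide; open, the fingers measure 130 mm over their backs; the gripper's body (75 mm by 190 mm) begins 47 mm behind the grasp point.
Start: joints at [1.061, 0.342, 1.524, -0, 1.275, -0.146], TCP at [186.796, 490.665, 226.741] pointing down, gripper open.
Joint ranges: [-2.53, 2.53], [-0.77, 2.02], [0.04, 2.7], [-1, 4.14], [0.28, 2.66], [-3.11, 3.11]. Speed limits (rad/s): [2.57, 2.57, 3.14, 3.14, 3.14, 3.14].

### API

Orientations are given as [roll, pitch, yaw] about the fixed x, y, z axes, in that order (R = Rz(yaw) Ry(pitch) Rx(roll)).
In Python, from plant import get_obs, vision, workorder gives the robot as it stands.
- The arm moves only by the shell command python3 -m pendant 'ROWS' [OPENING]. ROWS is a JSON object of lists of equal length, an entry for each row: "dp": the shift along the tool's x, y, z in m, a list of three; "rotation": the turn, a rotation vector about the tool's x, y, z in rad, a list of three. A call has 1 to 8 rows; each row is the pose to reach, as a shift and turn from the pose commanded when the call began, along the tool's axes at that moment; what a row does not reach only later rows make up. A row lasts 1/8 s, in which the tool goes at most 62.5 mm and 10.7 degrees, less where a joint would pass 70% of its speed; a pose out of reach is approached as far as the arm can. A call with a gripper value outside its range is refused whole. OPENING is the finger opening in m, from 0 to 0.0918, set as the call begins (- or left out, the last holds). The fingers move at their own pace and stop on an object; the grip force is fixed at half the most. Time passes only in rows, so rows that repeat a pose let the fingers close. It gives the time, the measured TCP pose, the force, the opening and the grip force at its end, in the units of the state.
- get_obs(): the state, without advancing time (a new reading comes with each control period).
- vision.capture(name): name is "side" or "top"; returns a dict with "pixels" (480x640x3 uint8, red, green, blue), "vfov" (degrees; the focal length in pixels is half the picture's height over the tangent of half this angle, whatever the lens; pixels are square), "cx", "cy" (the principal point, pixels), "dist" ([k1, k2, p1, p2, k3] as OpenCV has them; the pictures are not rectified), "pose" (4x4, takes a point from camera to world coordinates). Camera axes: x right, y up, looking along -z (the intrinsics and any distortion apply to the point x, -y, -z); pixel columns grow to the right and rows downward; lengths in mm; the calibration is good to about 2 mm. A picture is of the moment at which its call begins. There is no depth.
- workorder.close_job(): hands the job in; it is judged then, once.
The state is a dict: "time": time; "joint_positions": joint angles; "dq": joint speeds; "tau": joint torques, N m; "tool_pos": TCP position; "tcp_rot": TCP orientation; "contact_force": force on the tool from outside, world axes, zero at the start; "moment": the same for the moment, N m; "grip_width": finger opening in mm; "finger_force": force on a finger pad.
Only numpy, scipy, OpenCV 4.12 (cv2) and the standard library are available. Lean on these libraries where they do the work, as an engineer would, in place of code of your own. Each camera call takes 0.05 s, during which the arm holds its last target. There are 200 camera calls.

## Working session

There is one attempt and no reset: what is moved stays moved. The work goes in short steps, Python scripts to look and compute and a shell command to move; the robot and the scene stay as the last step left them, time stands still between calls to the robot, and variables do not carry over. Pictures are saved under pics/ and viewed, at most 14 in all, crops included, and the job is handed in when it is done.

```bash
ls; mkdir -p pics; python3 - <<'E'
from plant import get_obs, vision
import cv2
print(get_obs())
for n in("top","side"):
    c=vision.capture(n); print({k:v for k,v in c.items() if k!="pixels"})
    cv2.imwrite(f"pics/{n}0.png",c["pixels"][:,:,::-1])
E
```

```text
pics
{'time': 0.0, 'joint_positions': array([ 1.06100294e+00,  3.42723521e-01,  1.52503572e+00, -4.00936062e-05,
        1.27535736e+00, -1.46003564e-01]), 'dq': array([ 2.57401500e-05, -3.72793716e-04, -1.68405358e-03, -5.23630552e-05,
        1.63475933e-03,  6.68794684e-04]), 'tau': array([-1.52527336e-04, -4.31233513e+01, -2.44216204e+01,  7.18579930e-02,
        5.58807270e-02, -1.19145575e-04]), 'tool_pos': array([186.59740553, 490.2868682 , 226.0380058 ]), 'tcp_rot': array([-3.14007934e+00, -1.83780914e-04,  2.77781440e+00]), 'contact_force': array([-0.0023741 , -0.00446621,  0.33795401]), 'moment': array([ 0.00540898,  0.06865437, -0.02254085]), 'finger_force': 0.0, 'grip_width': 92.06575621386379}
{'vfov': 49.18238578246231, 'cx': 321.1230544948625, 'cy': 246.35936469857558, 'dist': array([-0.11983782,  0.        ,  0.        ,  0.        ,  0.        ]), 'pose': array([[-7.42909442e-03,  9.95515735e-01, -9.43039280e-02,
         4.44693290e+02],
       [-9.99968563e-01, -7.13458366e-03,  3.45977728e-03,
        -2.87121071e-01],
       [ 2.77144346e-03,  9.43266664e-02,  9.95537442e-01,
         1.11886504e+03],
       [ 0.00000000e+00,  0.00000000e+00,  0.00000000e+00,
         1.00000000e+00]])}
{'vfov': 54.23003460839724, 'cx': 316.8535150352807, 'cy': 242.68937797625466, 'dist': array([-0.01348297,  0.        ,  0.        ,  0.        ,  0.        ]), 'pose': array([[ 8.21670954e-01,  3.01866390e-01, -4.83459953e-01,
         6.89133126e+01],
       [-5.69865317e-01,  4.19469343e-01, -7.06610919e-01,
        -6.71694703e+02],
       [-1.05054583e-02,  8.56108727e-01,  5.16688961e-01,
         5.24211004e+02],
       [ 0.00000000e+00,  0.00000000e+00,  0.00000000e+00,
         1.00000000e+00]])}
```

View pics/top0.png

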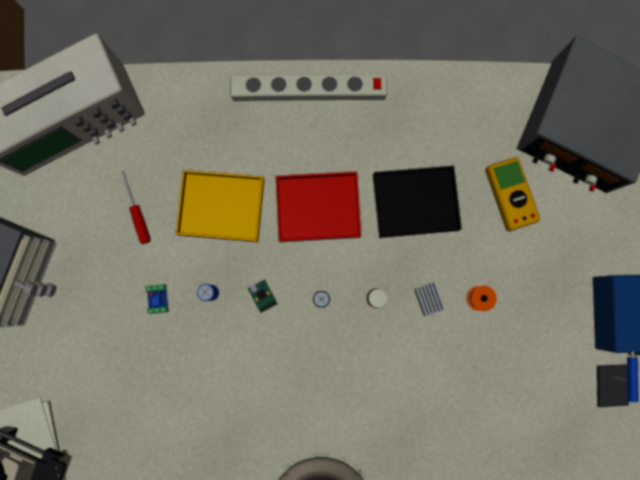

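View pics/side0.png

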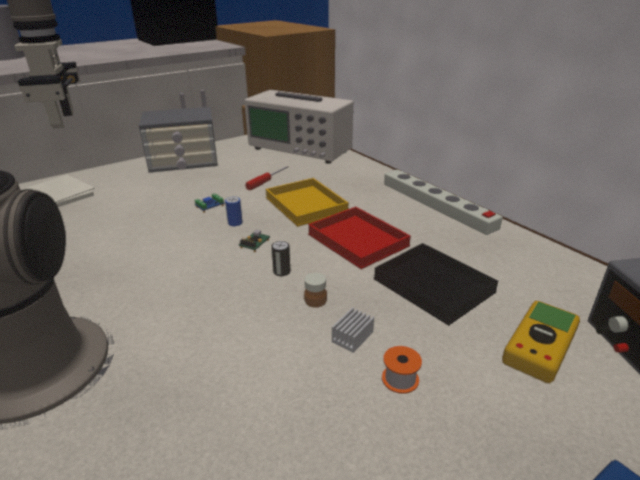

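The top view shows the parts in a row near row 297: relay board (157,298), blue cap (207,292), control board (262,295), black cap (321,298), flux jar (377,298), heat sink (429,299) and spool (482,298). The trays are yellow (220,206), red (318,206) and black (417,201). The side view confirms this order. Next I'll enlarge the crops.

```bash
cat > h.py <<'E'
import numpy as np, cv2
from plant import vision
def cam(n):
    c=vision.capture(n); f=240/np.tan(np.radians(c["vfov"])/2)
    c["K"]=np.array([[f,0,c["cx"]],[0,f,c["cy"]],[0,0,1]]); return c
def rays(c,px):
    u=cv2.undistortPoints(np.array(px,float).reshape(-1,1,2),c["K"],c["dist"]).reshape(-1,2)
    d=np.c_[u[:,0],-u[:,1],-np.ones(len(u))]@c["pose"][:3,:3].T
    return c["pose"][:3,3],d
def onplane(c,px,z):
    o,d=rays(c,px); return (o+d*((z-o[2])/d[:,2])[:,None])[:,:2]
def proj(c,P):
    P=np.atleast_2d(P).astype(float); q=(P-c["pose"][:3,3])@c["pose"][:3,:3]
    q=q*[1,-1,-1]
    return cv2.projectPoints(q,np.zeros(3),np.zeros(3),c["K"],c["dist"])[0].reshape(-1,2)
def tri(a,pa,b,pb):
    "midpoint and gap of two rays"
    oa,da=rays(a,[pa]);ob,db=rays(b,[pb]);da,db=da[0],db[0]
    s=np.linalg.lstsq(np.c_[da,-db],ob-oa,rcond=None)[0]
    A,B=oa+s[0]*da,ob+s[1]*db; return (A+B)/2,np.linalg.norm(A-B)
E
python3 - <<'E'
import cv2,numpy as np
t=cv2.imread("pics/top0.png");s=cv2.imread("pics/side0.png")
r=lambda im,x,y,w,h,k:cv2.resize(im[y:y+h,x:x+w],None,fx=k,fy=k,interpolation=cv2.INTER_CUBIC)
cv2.imwrite("pics/topc.png",np.vstack([r(t,140,275,130,45,6),r(t,300,275,130,45,6)]))
cv2.imwrite("pics/sidec.png",r(s,185,185,200,175,4)[:,:800][:600] if 0 else r(s,185,185,200,150,4))
cv2.imwrite("pics/sidec2.png",r(s,290,270,200,150,4))
E
```

```text
(no output)
```

View pics/topc.png

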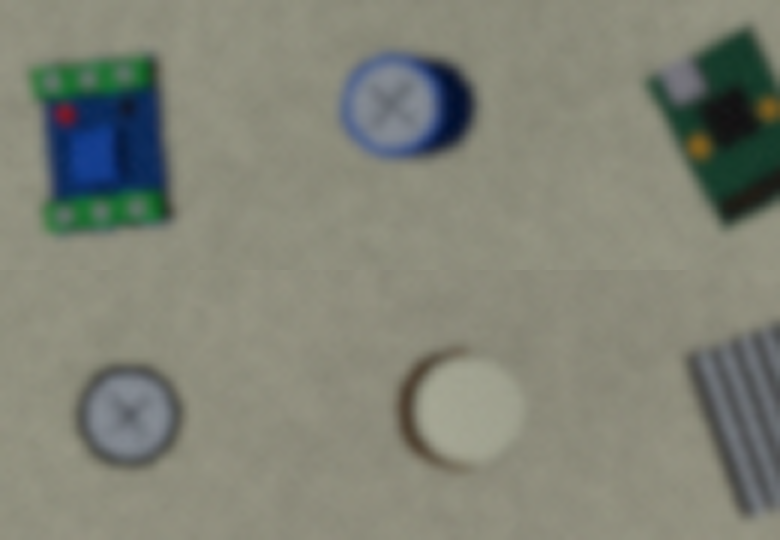

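View pics/sidec.png

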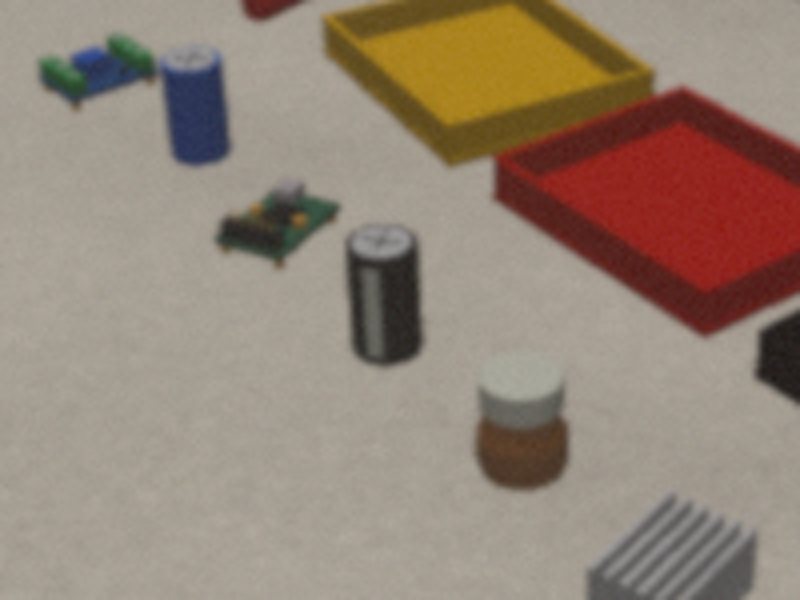

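View pics/sidec2.png

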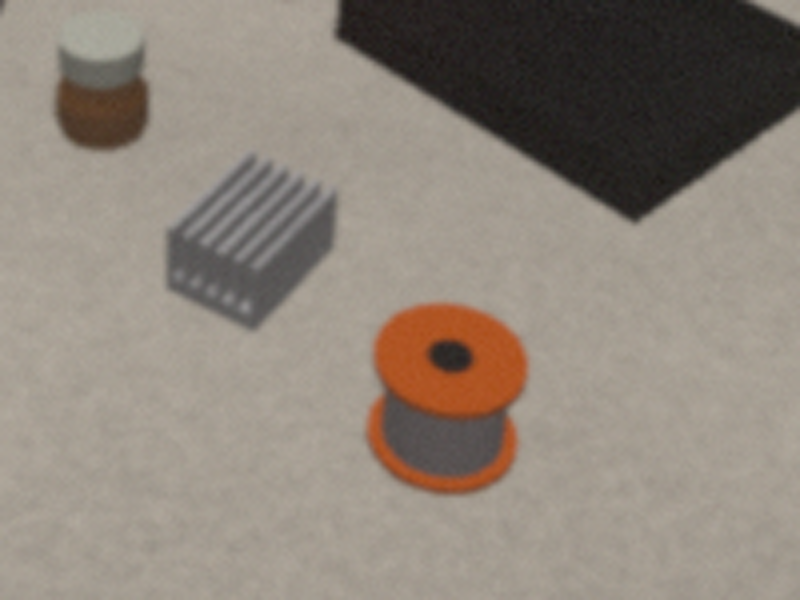

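The crops show these features, in crop pixels:
- **Relay:** terminals at top-view (92,76) and (103,213).
- **Cap tops:** blue (397,105), black (129,415).
- **Control board:** PCB corners at (750,27), (648,82) and (725,225), with the header on the near end.
- **Heat sink:** cut off in the top crop.

I still need the full heat sink and control board from the top, and the tray corners.

```bash
python3 - <<'E'
import cv2,numpy as np
t=cv2.imread("pics/top0.png")
r=lambda im,x,y,w,h,k:cv2.resize(im[y:y+h,x:x+w],None,fx=k,fy=k,interpolation=cv2.INTER_CUBIC)
cv2.imwrite("pics/topd.png",np.hstack([r(t,240,272,48,48,8),r(t,405,272,48,48,8)]))
cv2.imwrite("pics/trays.png",np.vstack([r(t,170,155,160,95,5),r(t,310,155,160,95,5)])[:,:800] if 0 else r(t,165,155,305,95,2.6))
from h import *
c=cam("top");im=c["pixels"].astype(int);R,G,B=im[...,0],im[...,1],im[...,2]
for n,m in dict(yellow=(R>110)&(B<70)&(G>70),red=(R>70)&(G<60),black=(R<45)&(G<45)&(B<45)).items():
    m=m.astype(np.uint8);m[:155]=0;m[250:]=0;m[:,:165]=0;m[:,470:]=0
    k=max(cv2.findContours(m,0,1)[0],key=cv2.contourArea)
    e=cv2.minAreaRect(k); bx=cv2.boxPoints(e)
    w=onplane(c,bx,28); rect=cv2.minAreaRect(w.astype(np.float32))
    print(n,e,w.mean(0),rect,bx.tolist())
E
```

```text
yellow ((219.07818603515625, 205.42098999023438), (82.839111328125, 66.24282836914062), 4.899093151092529) [637.20379651 211.75160384] ((637.5750732421875, 212.3531494140625), (180.61614990234375, 142.52493286132812), 84.67461395263672) [[174.98133850097656, 234.88412475585938], [180.63856506347656, 168.88330078125], [263.175048828125, 175.95785522460938], [257.517822265625, 241.95867919921875]]
red ((317.9060363769531, 206.26182556152344), (65.60691833496094, 81.93444061279297), 86.90594482421875) [633.50961491   2.04739179] ((633.4743041992188, 1.93475341796875), (140.2675018310547, 174.0232696533203), 2.7575623989105225) [[275.22796630859375, 175.7174072265625], [357.04296875, 171.29498291015625], [360.5841064453125, 236.80624389648438], [278.76910400390625, 241.22866821289062]]
black ((416.733642578125, 201.06967163085938), (64.7330551147461, 81.84431457519531), 84.80557250976562) [ 643.5787736  -207.94982152] ((643.9521484375, -208.54244995117188), (139.6383514404297, 178.70614624023438), 4.832554340362549) [[373.0492248535156, 172.54098510742188], [454.5574035644531, 165.13116455078125], [460.4180603027344, 229.59835815429688], [378.9098815917969, 237.0081787109375]]
```

View pics/topd.png

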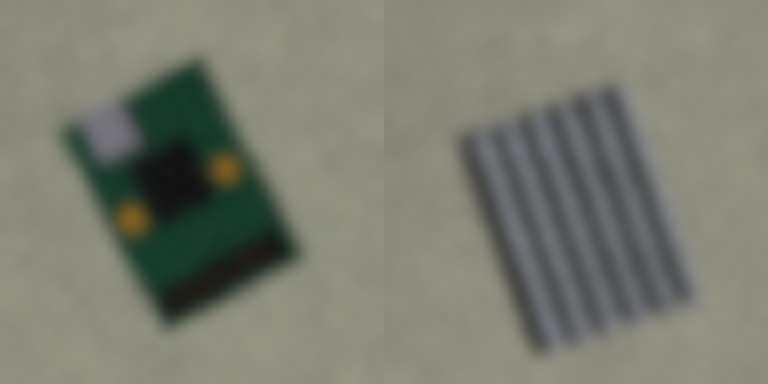

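View pics/trays.png

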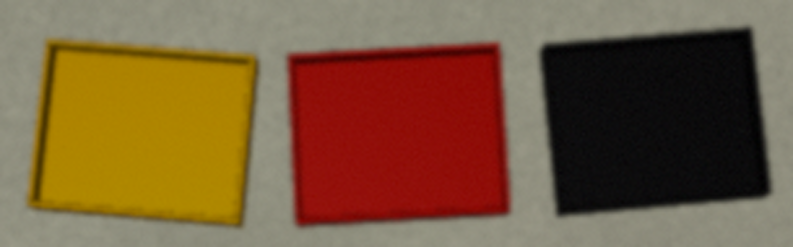

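The top crop shows these corners:
- **Control board PCB:** (62,130), (202,57), (300,255), (167,328).
- **Heat sink top, right half:** (462,138), (622,87), (697,300), (540,355).

The tray outlines match the masks.

```bash
python3 - <<'E'
from h import *
T=cam("top");S=cam("side")
cv=lambda p,ox,oy,k:((p[0]+.5)/k-.5+ox,(p[1]+.5)/k-.5+oy)
a=lambda *p:cv(p,140,275,6); a2=lambda *p:cv((p[0],p[1]-270),300,275,6)
d=lambda *p:cv(p,240,272,8); d2=lambda *p:cv((p[0]-384,p[1]),405,272,8)
s=lambda *p:cv(p,185,185,4); s2=lambda *p:cv(p,290,270,4)
m=lambda l:tuple(np.mean(l,0))
def yaw(u,v): return np.degrees(np.arctan2(v[1]-u[1],v[0]-u[0]))
for n,p,q in [("capblue",a(397,105),s(193,58)),("capblack",a2(129,415),s(383,243)),("relaytop",a(95,153),s(92,57)),
 ("termfar",a(92,76),s(131,47)),("termnear",a(103,213),s(62,66)),
 ("control",m([d(62,130),d(202,57),d(300,255),d(167,328)]),m([s(340,208),s(280,262),s(218,240),s(283,188)])),
 ("sink",m([d2(462,138),d2(622,87),d2(697,300),d2(540,355)]),m([s2(168,230),s2(255,155),s2(337,190),s2(252,267)])),
 ("jar",a2(470,408),s(521,379)),("spool",(483,298),s2(450,357))]:
    print(n,*tri(T,p,S,q))
def rect(n,pts,z):
    w=onplane(T,pts,z); r=cv2.minAreaRect(w.astype(np.float32))
    # order: nearleft.. pts = far-left, far-right, near-right, near-left
    print(n,w.mean(0),"yaw",yaw((w[2]+w[3])/2,(w[0]+w[1])/2),r[1])
rect("relay",[a(33,72),a(157,57),a(170,213),a(48,232)],21)
rect("control",[d(62,130),d(202,57),d(300,255),d(167,328)],10)
rect("sink",[d2(462,138),d2(622,87),d2(697,300),d2(540,355)],32)
rect("yellow",[(180.6,168.9),(263.2,176),(257.5,242),(175,234.9)],28)
rect("red",[(275.2,175.7),(357,171.3),(360.6,236.8),(278.8,241.2)],28)
rect("black",[(373,172.5),(454.6,165.1),(460.4,229.6),(378.9,237)],28)
# tray side corners: near(-x,-y) rim/base corner check, yellow & red
print("yellow rim corner",tri(T,(257.5,242),S,s(450,125)),"red",tri(T,(360.6,236.8),S,s(706,291)), "red far-left", tri(T,(275.2,175.7),S,s(682,88)))
print("red left-near",tri(T,(278.8,241.2),S,s(497,158)))
E
```

```text
capblue [454.73393263 229.25885234  62.08318723] 2.313506549382417
capblack [440.25159611  -3.72343028  59.93914411] 2.546162741926256
relaytop [438.30368822 345.47771989  22.02876006] 2.024866620715111
termfar [465.23920436 347.50773423  20.48427332] 1.7999152136077254
termnear [417.33377333 341.93132442  23.30690592] 1.9904534518116952
control [447.20935107 120.26119924   7.62174776] 2.2430997008501454
sink [ 437.4569603  -229.03179809   29.03319105] 3.325323193777722
jar [ 440.95922642 -119.34273261   47.6837563 ] 1.2328227518480894
spool [ 437.8635514  -340.331027     39.36535854] 2.7138662229626305
relay [440.74310471 343.85457826] yaw 6.024014395992041 (56.73468780517578, 44.96627426147461)
control [446.25109088 120.5592077 ] yaw 27.22491914583986 (59.17036056518555, 41.700035095214844)
sink [ 436.14906144 -227.48872406] yaw 18.639354949290308 (59.69944763183594, 44.17222595214844)
yellow [637.14177123 211.75799011] yaw -4.027650586064222 (180.71505737304688, 142.51065063476562)
red [633.53476679   2.06062945] yaw 2.7183425171605724 (140.25050354003906, 173.98895263671875)
black [ 643.62188672 -207.9331183 ] yaw 3.517835338576962 (139.69944763183594, 178.81112670898438)
yellow rim corner (array([559.96590638, 127.67128955,  29.89994523]), np.float64(4.671947698030128)) red (array([569.30316367, -88.18936898,  28.2526876 ]), np.float64(4.342828762751601)) red far-left (array([700.55663277,  91.89832874,  26.29570273]), np.float64(1.8615383298494985))
red left-near (array([561.67222087,  83.0849435 ,  27.97534631]), np.float64(5.063854310405222))
```

```bash
cat > go.py <<'E'
"go.py x y z yawdeg: dp (m) and rotation (rad) in tool axes from the present pose, tool down"
import sys,numpy as np
from plant import get_obs
from scipy.spatial.transform import Rotation as R
x,y,z,w=map(float,sys.argv[1:]); o=get_obs()
r=R.from_euler("xyz",o["tcp_rot"]); t=R.from_euler("xyz",[np.pi,0,np.radians(w)])
print(np.round(r.inv().apply(np.array([x,y,z])-o["tool_pos"])/1e3,4),np.round((r.inv()*t).as_rotvec(),3),"t",round(o["time"],2),"at",np.round(o["tool_pos"],1),np.round(o["tcp_rot"],3),"w",round(o["grip_width"],1),"f",np.round(o["contact_force"],1),round(o["finger_force"],1))
E
python3 go.py 440 344 120 186.2
```

```text
[-0.2889 -0.0467  0.1064] [-0.001 -0.    -0.472] t 0.25 at [186.7 490.5 226.4] [-3.141 -0.     2.778] w 92.0 f [-0.2  0.1  0.5] 0.0
```

```bash
python3 -m pendant '{"dp":[[-0.050,-0.008,0.018],[-0.100,-0.016,0.036],[-0.150,-0.024,0.054],[-0.200,-0.032,0.072],[-0.245,-0.040,0.090],[-0.275,-0.045,0.100],[-0.289,-0.047,0.106],[-0.289,-0.047,0.106]],"rotation":[[0,0,-0.08],[0,0,-0.16],[0,0,-0.24],[0,0,-0.32],[0,0,-0.40],[0,0,-0.45],[0,0,-0.472],[0,0,-0.472]]}' 0.07; python3 go.py 440 344 4 186.2
python3 - <<'E'
from h import *
c=[cam("top"),cam("side")]
r=lambda im,x,y:cv2.resize(im[y:y+80,x:x+100],None,fx=4,fy=4,interpolation=2)
cv2.imwrite("pics/a1.png",np.hstack([r(c[0]["pixels"],100,250),r(c[1]["pixels"],160,150)])[:,:,::-1])
E
```

```text
time: 1.25
tool_pos: [440.6, 343.2, 120.1]
tcp_rot: [-3.141, -0.001, -3.035]
contact_force: [0.3, 0.2, -0.4]
grip_width: 70.1
finger_force: 0.0
[0.0004 0.0009 0.1161] [-0.    -0.001 -0.002] t 1.25 at [440.6 343.2 120.1] [-3.141e+00 -1.000e-03 -3.035e+00] w 70.1 f [ 0.3  0.2 -0.4] 0.0
```

View pics/a1.png

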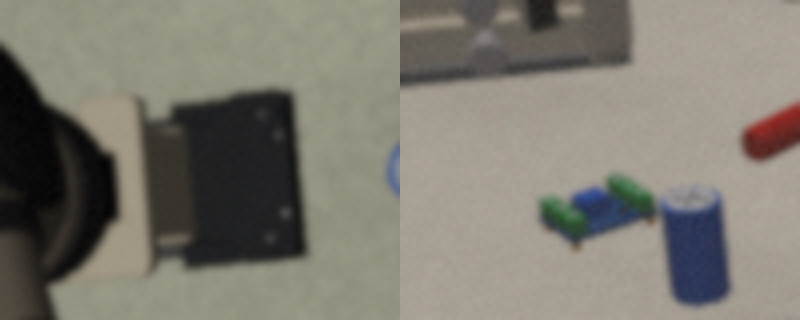

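The top view shows only the gripper over the board. The side view shows the relay board undisturbed at about crop (600,210). Going down to grip.

```bash
python3 -m pendant '{"dp":[[0,0.001,0.03],[0,0.001,0.06],[0,0.001,0.085],[0,0.001,0.105],[0,0.001,0.114],[0,0.001,0.116],[0,0.001,0.116],[0,0.001,0.116]],"rotation":[[0,0,0],[0,0,0],[0,0,0],[0,0,0],[0,0,0],[0,0,0],[0,0,0],[0,0,0]]}' ; python3 -m pendant '{"dp":[[0,0,0],[0,0,0],[0,0,0],[0,0,0],[0,0,0],[0,0,0]],"rotation":[[0,0,0],[0,0,0],[0,0,0],[0,0,0],[0,0,0],[0,0,0]]}' 0.03
python3 go.py 440 344 124 186.2
```

```text
time: 2.35
tool_pos: [440.5, 345.2, 5.6]
tcp_rot: [3.141, 0.001, -3.033]
contact_force: [-0.3, 0.3, 0.4]
grip_width: 69.8
finger_force: 0.0
time: 3.1
tool_pos: [440.1, 344.9, 4.8]
tcp_rot: [3.142, 0.0, -3.033]
contact_force: [0.3, -0.5, 1.1]
grip_width: 41.1
finger_force: 30.0
[ 0.0002 -0.0009 -0.1192] [0. 0. 0.] t 3.1 at [440.1 344.9   4.8] [ 3.142  0.    -3.033] w 41.1 f [ 0.3 -0.5  1.1] 30.0
```

```bash
python3 -m pendant '{"dp":[[0,0,-0.01],[0,0,-0.03],[0,0,-0.055],[0,0,-0.08],[0,0,-0.105],[0,0,-0.12],[0,0,-0.13],[0,0,-0.13]],"rotation":[[0,0,0],[0,0,0],[0,0,0],[0,0,0],[0,0,0],[0,0,0],[0,0,0],[0,0,0]]}'
python3 go.py 670 -238.5 135 184.3
```

```text
time: 4.1
tool_pos: [440.2, 345.0, 135.0]
tcp_rot: [3.141, 0.001, -3.033]
contact_force: [0.7, 0.1, -0.3]
grip_width: 41.2
finger_force: 30.0
[-1.655e-01 -6.049e-01 -1.000e-04] [0.    0.001 0.033] t 4.1 at [440.2 345.  135. ] [ 3.141e+00  1.000e-03 -3.033e+00] w 41.2 f [ 0.7  0.1 -0.3] 30.0
```

```bash
python3 -m pendant '{"dp":[[-0.004,-0.015,0],[-0.013,-0.045,0],[-0.026,-0.09,0],[-0.039,-0.14,0],[-0.052,-0.19,0],[-0.065,-0.24,0],[-0.078,-0.29,0],[-0.092,-0.34,0]],"rotation":[[0,0,0],[0,0,0],[0,0,0],[0,0,0.01],[0,0,0.01],[0,0,0.02],[0,0,0.02],[0,0,0.03]]}'
python3 go.py 670 -238.5 135 184.3
```

```text
time: 5.1
tool_pos: [568.0, 14.2, 133.8]
tcp_rot: [3.141, -0.002, -3.064]
contact_force: [1.2, 0.7, -1.0]
grip_width: 41.0
finger_force: 30.0
[-0.0822 -0.2598 -0.0014] [ 0.    -0.002  0.002] t 5.1 at [568.   14.2 133.8] [ 3.141e+00 -2.000e-03 -3.064e+00] w 41.0 f [ 1.2  0.7 -1. ] 30.0
```

```bash
python3 -m pendant '{"dp":[[-0.013,-0.045,0],[-0.026,-0.09,0],[-0.040,-0.135,0],[-0.054,-0.18,0],[-0.067,-0.22,0],[-0.076,-0.25,0],[-0.081,-0.258,0],[-0.081,-0.258,0]],"rotation":[[0,0,0],[0,0,0],[0,0,0],[0,0,0],[0,0,0],[0,0,0],[0,0,0],[0,0,0]]}'
python3 -m pendant '{"dp":[[0,0,0.01],[0,0,0.03],[0,0,0.05]],"rotation":[[0,0,0],[0,0,0],[0,0,0]]}'
python3 go.py 670 -238.5 10.5 184.3
python3 - <<'E'
from h import *
c=cam("side")
cv2.imwrite("pics/a2.png",cv2.resize(c["pixels"][190:340,330:530],None,fx=4,fy=4,interpolation=2)[:,:,::-1])
E
```

```text
time: 6.1
tool_pos: [668.6, -234.1, 133.6]
tcp_rot: [3.14, -0.001, -3.064]
contact_force: [-0.4, 0.3, 0.1]
grip_width: 41.1
finger_force: 30.0
time: 6.48
tool_pos: [668.8, -232.4, 83.9]
tcp_rot: [3.141, -0.0, -3.062]
contact_force: [0.1, -0.0, 0.2]
grip_width: 41.0
finger_force: 30.0
[-0.0007 -0.0062  0.0734] [ 0.001 -0.     0.005] t 6.47 at [ 668.8 -232.4   83.9] [ 3.141 -0.    -3.062] w 41.0 f [ 0.1 -0.   0.2] 30.0
```

View pics/a2.png

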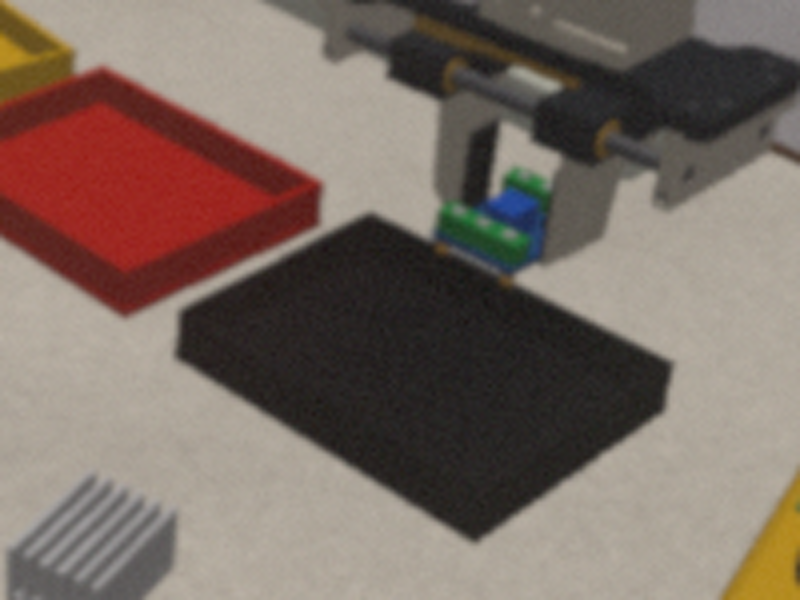

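The relay board hangs level in the fingers at crop (490,225), above the far part of the black tray. Lowering it.

```bash
python3 -m pendant '{"dp":[[0,-0.005,0.02],[0,-0.006,0.04],[0,-0.006,0.055],[0,-0.006,0.065],[0,-0.006,0.070],[0,-0.006,0.072],[0,-0.006,0.072],[0,-0.006,0.072]],"rotation":[[0,0,0],[0,0,0],[0,0,0],[0,0,0],[0,0,0],[0,0,0],[0,0,0],[0,0,0]]}'
python3 -m pendant '{"dp":[[0,0,0.0005],[0,0,0.001],[0,0,0.001]],"rotation":[[0,0,0],[0,0,0],[0,0,0]]}'
python3 go.py 670 -238.5 10 184.3
```

```text
time: 7.52
tool_pos: [669.9, -240.2, 13.3]
tcp_rot: [-3.141, 0.001, -3.063]
contact_force: [-1.2, 0.1, -1.0]
grip_width: 41.3
finger_force: 30.0
time: 7.9
tool_pos: [669.6, -240.0, 11.7]
tcp_rot: [3.141, -0.0, -3.063]
contact_force: [-0.6, -0.3, -1.3]
grip_width: 41.2
finger_force: 30.0
[-0.0006  0.0015  0.0017] [ 0.    -0.     0.003] t 7.9 at [ 669.6 -240.    11.7] [ 3.141 -0.    -3.063] w 41.2 f [-0.6 -0.3 -1.3] 30.0
```

```bash
python3 -m pendant '{"dp":[[0,0,0.001],[0,0,0.001],[0,0,0.001]],"rotation":[[0,0,0],[0,0,0],[0,0,0]]}'
python3 go.py 670 -238.5 10 184.3
```

```text
time: 8.28
tool_pos: [669.6, -240.0, 10.7]
tcp_rot: [3.141, 0.0, -3.063]
contact_force: [0.2, 0.8, -0.0]
grip_width: 41.5
finger_force: 30.0
[-0.0005  0.0015  0.0007] [0.    0.    0.003] t 8.28 at [ 669.6 -240.    10.7] [ 3.141  0.    -3.063] w 41.5 f [ 0.2  0.8 -0. ] 30.0
```

```bash
python3 -m pendant '{"dp":[[0,0,0.0006],[0,0,0.0006],[0,0,0.0006],[0,0,-0.01],[0,0,-0.03],[0,0,-0.06],[0,0,-0.09],[0,0,-0.12]],"rotation":[[0,0,0],[0,0,0],[0,0,0],[0,0,0],[0,0,0],[0,0,0],[0,0,0],[0,0,0]]}' 0.056
python3 go.py 447 120.5 120 207.2
```

```text
time: 9.28
tool_pos: [669.9, -240.2, 133.8]
tcp_rot: [-3.141, 0.002, -3.063]
contact_force: [-0.4, -0.2, 0.1]
grip_width: 56.1
finger_force: 0.0
[0.1941 0.377  0.013 ] [-0.001  0.002 -0.397] t 9.28 at [ 669.9 -240.2  133.8] [-3.141e+00  2.000e-03 -3.063e+00] w 56.1 f [-0.4 -0.2  0.1] 0.0
```

```bash
python3 -m pendant '{"dp":[[0.028,0.054,0.002],[0.056,0.108,0.004],[0.084,0.162,0.006],[0.112,0.216,0.008],[0.140,0.270,0.010],[0.168,0.324,0.012],[0.186,0.360,0.013],[0.194,0.377,0.013]],"rotation":[[0,0,-0.06],[0,0,-0.12],[0,0,-0.18],[0,0,-0.24],[0,0,-0.30],[0,0,-0.36],[0,0,-0.39],[0,0,-0.397]]}' 0.07
python3 -m pendant '{"dp":[[0,0,0],[0,0,0]],"rotation":[[0,0,0],[0,0,0]]}'
python3 go.py 447 120.5 4.5 207.2
python3 - <<'E'
from h import *
c=[cam("top"),cam("side")]
r=lambda im,x,y:cv2.resize(im[y:y+120,x:x+100],None,fx=4,fy=4,interpolation=2)
cv2.imwrite("pics/a3.png",np.hstack([cv2.resize(c[0]["pixels"][155:245,360:480],None,fx=4,fy=4)[:360],cv2.resize(c[1]["pixels"][170:260,190:270],None,fx=4,fy=4)])[:,:,::-1])
E
```

```text
time: 10.28
tool_pos: [446.3, 122.2, 119.3]
tcp_rot: [-3.141, 0.002, -2.664]
contact_force: [-0.1, -0.0, 0.2]
grip_width: 69.9
finger_force: 0.0
time: 10.52
tool_pos: [447.9, 119.8, 118.2]
tcp_rot: [-3.141, 0.001, -2.667]
contact_force: [0.4, 0.1, -0.3]
grip_width: 69.8
finger_force: 0.0
[0.0007 0.0011 0.1137] [-0.001  0.001 -0.001] t 10.53 at [447.9 119.8 118.2] [-3.141e+00  1.000e-03 -2.667e+00] w 69.8 f [ 0.4  0.1 -0.3] 0.0
```

View pics/a3.png

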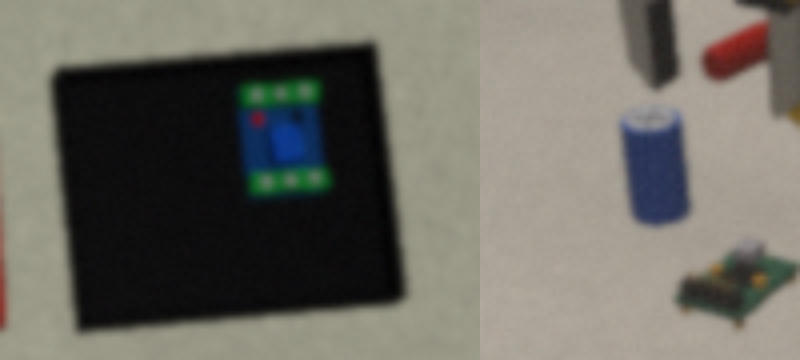

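The relay board sits flat in the black tray at crop (287,138), and the control board is untouched. Going down for it.

```bash
python3 -m pendant '{"dp":[[0,0.001,0.03],[0,0.001,0.06],[0,0.001,0.085],[0,0.001,0.105],[0,0.001,0.112],[0,0.001,0.114],[0,0.001,0.114],[0,0.001,0.114]],"rotation":[[0,0,0],[0,0,0],[0,0,0],[0,0,0],[0,0,0],[0,0,0],[0,0,0],[0,0,0]]}' ; python3 -m pendant '{"dp":[[0,0,0],[0,0,0],[0,0,0],[0,0,0],[0,0,0],[0,0,0]],"rotation":[[0,0,0],[0,0,0],[0,0,0],[0,0,0],[0,0,0],[0,0,0]]}' 0.03
python3 go.py 447 120 124 207.2
```

```text
time: 11.62
tool_pos: [446.8, 121.6, 4.3]
tcp_rot: [-3.141, 0.001, -2.666]
contact_force: [0.3, -0.5, 0.1]
grip_width: 70.1
finger_force: 0.0
time: 12.38
tool_pos: [446.3, 121.6, 3.8]
tcp_rot: [3.142, 0.0, -2.666]
contact_force: [0.3, 0.2, 1.3]
grip_width: 41.1
finger_force: 30.0
[ 1.000e-04 -1.700e-03 -1.202e-01] [0. 0. 0.] t 12.38 at [446.3 121.6   3.8] [ 3.142  0.    -2.666] w 41.1 f [0.3 0.2 1.3] 30.0
```

```bash
python3 -m pendant '{"dp":[[0,0,-0.01],[0,0,-0.03],[0,0,-0.055],[0,0,-0.08],[0,0,-0.105],[0,0,-0.12],[0,0,-0.13],[0,0,-0.13]],"rotation":[[0,0,0],[0,0,0],[0,0,0],[0,0,0],[0,0,0],[0,0,0],[0,0,0],[0,0,0]]}'
python3 go.py 616 -182.5 134 184.3
```

```text
time: 13.38
tool_pos: [446.6, 121.6, 134.4]
tcp_rot: [-3.141, 0.001, -2.666]
contact_force: [-0.3, 0.0, -0.8]
grip_width: 40.7
finger_force: 30.0
[-0.0115 -0.3479  0.0005] [-0.     0.001  0.4  ] t 13.38 at [446.6 121.6 134.4] [-3.141e+00  1.000e-03 -2.666e+00] w 40.7 f [-0.3  0.  -0.8] 30.0
```

```bash
python3 -m pendant '{"dp":[[-0.001,-0.015,0],[-0.002,-0.055,0],[-0.004,-0.11,0],[-0.006,-0.165,0],[-0.008,-0.22,0],[-0.010,-0.275,0],[-0.011,-0.325,0],[-0.0115,-0.348,0]],"rotation":[[0,0,0.02],[0,0,0.07],[0,0,0.14],[0,0,0.2],[0,0,0.26],[0,0,0.32],[0,0,0.37],[0,0,0.4]]}'
python3 -m pendant '{"dp":[[0,0,0],[0,0,0.01],[0,0,0.03],[0,0,0.05],[0,0,0.07],[0,0,0.08],[0,0,0.08]],"rotation":[[0,0,0],[0,0,0],[0,0,0],[0,0,0],[0,0,0],[0,0,0],[0,0,0]]}'
python3 go.py 616 -182.5 10 184.3
```

```text
time: 14.38
tool_pos: [616.0, -186.5, 132.1]
tcp_rot: [3.141, -0.001, -3.071]
contact_force: [-0.5, 0.7, -0.8]
grip_width: 40.8
finger_force: 30.0
time: 15.25
tool_pos: [615.1, -181.8, 52.9]
tcp_rot: [3.141, -0.002, -3.066]
contact_force: [0.7, 1.1, -0.6]
grip_width: 41.1
finger_force: 30.0
[-0.0009 -0.0008  0.0429] [ 0.001 -0.002  0.001] t 15.25 at [ 615.1 -181.8   52.9] [ 3.141e+00 -2.000e-03 -3.066e+00] w 41.1 f [ 0.7  1.1 -0.6] 30.0
```

```bash
python3 -m pendant '{"dp":[[0,-0.001,0.01],[0,-0.001,0.02],[0,-0.001,0.03],[0,-0.001,0.037],[0,-0.001,0.041],[0,-0.001,0.042],[0,-0.001,0.043],[0,-0.001,0.043]],"rotation":[[0,0,0],[0,0,0],[0,0,0],[0,0,0],[0,0,0],[0,0,0],[0,0,0],[0,0,0]]}'
python3 go.py 616 -182.5 9.2 184.3
```

```text
time: 16.25
tool_pos: [615.9, -183.7, 10.9]
tcp_rot: [-3.141, 0.0, -3.066]
contact_force: [-0.2, -0.6, -0.6]
grip_width: 41.0
finger_force: 30.0
[-0.0002  0.0012  0.0017] [-0.  0.  0.] t 16.25 at [ 615.9 -183.7   10.9] [-3.141  0.    -3.066] w 41.0 f [-0.2 -0.6 -0.6] 30.0
```

```bash
python3 -m pendant '{"dp":[[0,0,0.001],[0,0,0.0015],[0,0,0.0015]],"rotation":[[0,0,0],[0,0,0],[0,0,0]]}'
python3 -m pendant '{"dp":[[0,0,0],[0,0,0],[0,0,0],[0,0,-0.01],[0,0,-0.03],[0,0,-0.06],[0,0,-0.09],[0,0,-0.12]],"rotation":[[0,0,0],[0,0,0],[0,0,0],[0,0,0],[0,0,0],[0,0,0],[0,0,0],[0,0,0]]}' 0.056
python3 go.py 437 -228.5 130 198.6
```

```text
time: 16.62
tool_pos: [615.8, -183.6, 9.2]
tcp_rot: [3.142, -0.0, -3.066]
contact_force: [-0.1, -0.3, -0.4]
grip_width: 41.0
finger_force: 30.0
time: 17.62
tool_pos: [615.9, -183.7, 131.1]
tcp_rot: [-3.141, 0.001, -3.066]
contact_force: [0.2, -0.7, -0.1]
grip_width: 56.1
finger_force: 0.0
[ 0.1817 -0.0313  0.0009] [-0.     0.001 -0.249] t 17.62 at [ 615.9 -183.7  131.1] [-3.141e+00  1.000e-03 -3.066e+00] w 56.1 f [ 0.2 -0.7 -0.1] 0.0
```

```bash
python3 -m pendant '{"dp":[[0.03,-0.005,0],[0.07,-0.012,0],[0.11,-0.019,0],[0.15,-0.026,0],[0.17,-0.029,0],[0.182,-0.031,0],[0.182,-0.031,0],[0.182,-0.031,0]],"rotation":[[0,0,-0.05],[0,0,-0.1],[0,0,-0.15],[0,0,-0.2],[0,0,-0.23],[0,0,-0.25],[0,0,-0.25],[0,0,-0.25]]}' 0.07
python3 go.py 437 -228.5 6 198.6
python3 - <<'E'
from h import *
c=cam("top"); a=c["pixels"]
cv2.imwrite("pics/a4.png",cv2.resize(a[155:245,360:480],None,fx=4,fy=4)[:,:,::-1])
E
```

```text
time: 18.62
tool_pos: [437.3, -228.3, 129.7]
tcp_rot: [-3.141, 0.001, -2.817]
contact_force: [0.4, -0.1, -0.6]
grip_width: 70.0
finger_force: 0.0
[0.0004 0.     0.1237] [-0.001  0.001  0.   ] t 18.62 at [ 437.3 -228.3  129.7] [-3.141e+00  1.000e-03 -2.817e+00] w 70.0 f [ 0.4 -0.1 -0.6] 0.0
```

View pics/a4.png

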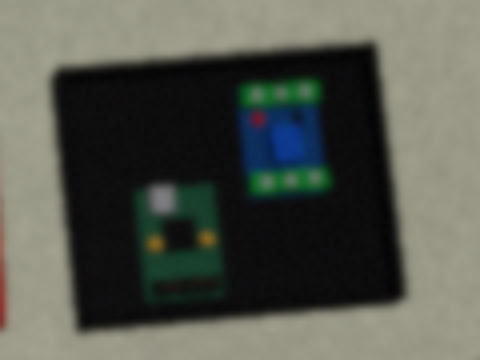

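Both boards are flat in the black tray, control at crop (180,240) and relay at (287,138). Next is the heat sink.

```bash
python3 -m pendant '{"dp":[[0,0,0.03],[0,0,0.06],[0,0,0.09],[0,0,0.11],[0,0,0.12],[0,0,0.1235],[0,0,0.1235],[0,0,0.1235]],"rotation":[[0,0,0],[0,0,0],[0,0,0],[0,0,0],[0,0,0],[0,0,0],[0,0,0],[0,0,0]]}' ; python3 -m pendant '{"dp":[[0,0,0],[0,0,0],[0,0,0],[0,0,0],[0,0,0],[0,0,0]],"rotation":[[0,0,0],[0,0,0],[0,0,0],[0,0,0],[0,0,0],[0,0,0]]}' 0.03
python3 go.py 437 -228.5 124 198.6
python3 -m pendant '{"dp":[[0,0,-0.01],[0,0,-0.03],[0,0,-0.055],[0,0,-0.08],[0,0,-0.105],[0,0,-0.12],[0,0,-0.13],[0,0,-0.13]],"rotation":[[0,0,0],[0,0,0],[0,0,0],[0,0,0],[0,0,0],[0,0,0],[0,0,0],[0,0,0]]}'
python3 go.py 637 214 136 176
```

```text
time: 19.68
tool_pos: [437.1, -228.5, 6.4]
tcp_rot: [-3.141, 0.001, -2.816]
contact_force: [0.6, 0.6, 0.5]
grip_width: 70.0
finger_force: 0.0
time: 20.42
tool_pos: [436.8, -228.4, 5.8]
tcp_rot: [-3.141, 0.0, -2.816]
contact_force: [1.2, 0.2, 2.0]
grip_width: 41.9
finger_force: 30.0
[-0.0002 -0.0002 -0.1182] [-0.     0.     0.001] t 20.43 at [ 436.8 -228.4    5.8] [-3.141  0.    -2.816] w 41.9 f [1.2 0.2 2. ] 30.0
time: 21.42
tool_pos: [436.8, -228.3, 136.2]
tcp_rot: [-3.141, 0.001, -2.816]
contact_force: [-0.2, -1.2, -2.1]
grip_width: 41.9
finger_force: 30.0
[-3.310e-01  3.551e-01  2.000e-04] [-0.001  0.001  0.395] t 21.43 at [ 436.8 -228.3  136.2] [-3.141e+00  1.000e-03 -2.816e+00] w 41.9 f [-0.2 -1.2 -2.1] 30.0
```

```bash
python3 -m pendant '{"dp":[[-0.011,0.012,0],[-0.04,0.043,0],[-0.08,0.086,0],[-0.12,0.129,0],[-0.16,0.172,0],[-0.2,0.215,0],[-0.24,0.257,0],[-0.275,0.295,0]],"rotation":[[0,0,0.01],[0,0,0.05],[0,0,0.1],[0,0,0.15],[0,0,0.2],[0,0,0.25],[0,0,0.3],[0,0,0.35]]}'
python3 -m pendant '{"dp":[[-0.032,0.028,0],[-0.045,0.04,0],[-0.055,0.047,0],[-0.06,0.051,0],[-0.06,0.051,0],[-0.06,0.051,0.02],[-0.06,0.051,0.05],[-0.06,0.051,0.07]],"rotation":[[0,0,0.03],[0,0,0.045],[0,0,0.045],[0,0,0.045],[0,0,0.045],[0,0,0.045],[0,0,0.045],[0,0,0.045]]}'
python3 go.py 637 214 11 176
```

```text
time: 22.42
tool_pos: [603.1, 141.2, 134.5]
tcp_rot: [-3.141, -0.002, 3.116]
contact_force: [1.0, -0.7, -0.3]
grip_width: 42.2
finger_force: 30.0
time: 23.42
tool_pos: [663.2, 188.0, 64.3]
tcp_rot: [-3.141, -0.002, 3.071]
contact_force: [0.4, 0.6, -1.5]
grip_width: 42.0
finger_force: 30.0
[0.0278 0.0241 0.0533] [-0.    -0.002 -0.   ] t 23.43 at [663.2 188.   64.3] [-3.141e+00 -2.000e-03  3.071e+00] w 42.0 f [ 0.4  0.6 -1.5] 30.0
```

```bash
python3 -m pendant '{"dp":[[0.01,0.009,0],[0.022,0.019,0],[0.028,0.024,0.005],[0.028,0.024,0.02],[0.028,0.024,0.035],[0.028,0.024,0.045],[0.028,0.024,0.050],[0.028,0.024,0.050]],"rotation":[[0,0,0],[0,0,0],[0,0,0],[0,0,0],[0,0,0],[0,0,0],[0,0,0],[0,0,0]]}'
python3 -m pendant '{"dp":[[0,0,0],[0,0,0.0005]],"rotation":[[0,0,0],[0,0,0]]}'
python3 go.py 637 214 11 176
```

```text
time: 24.42
tool_pos: [637.9, 214.4, 15.2]
tcp_rot: [-3.141, -0.001, 3.072]
contact_force: [-0.2, 0.0, 0.1]
grip_width: 41.8
finger_force: 30.0
time: 24.68
tool_pos: [638.4, 214.7, 15.8]
tcp_rot: [3.141, 0.001, 3.072]
contact_force: [-0.1, -0.5, -1.1]
grip_width: 41.7
finger_force: 30.0
[ 0.0013 -0.0008  0.0048] [ 0.     0.001 -0.   ] t 24.68 at [638.4 214.7  15.8] [3.141e+00 1.000e-03 3.072e+00] w 41.7 f [-0.1 -0.5 -1.1] 30.0
```

```bash
python3 -m pendant '{"dp":[[0,0,0.002],[0,0,0.0035],[0,0,0.0045],[0,0,0.0045],[0,0,0.0045]],"rotation":[[0,0,0],[0,0,0],[0,0,0],[0,0,0],[0,0,0]]}'
python3 go.py 637 214 11 176
```

```text
time: 25.3
tool_pos: [638.0, 214.6, 10.9]
tcp_rot: [3.142, 0.0, 3.072]
contact_force: [-0.8, -0.1, 0.9]
grip_width: 41.6
finger_force: 30.0
[ 0.0009 -0.0007 -0.0001] [0. 0. 0.] t 25.3 at [638.  214.6  10.9] [3.142 0.    3.072] w 41.6 f [-0.8 -0.1  0.9] 30.0
```

```bash
python3 -m pendant '{"dp":[[0,0,0],[0,0,0],[0,0,0],[0,0,-0.01],[0,0,-0.03],[0,0,-0.06],[0,0,-0.09],[0,0,-0.12]],"rotation":[[0,0,0],[0,0,0],[0,0,0],[0,0,0],[0,0,0],[0,0,0],[0,0,0],[0,0,0]]}' 0.06
python3 go.py 455 229 130 176
```

```text
time: 26.3
tool_pos: [638.3, 214.6, 133.7]
tcp_rot: [3.141, 0.002, 3.072]
contact_force: [-0.0, 0.5, -0.4]
grip_width: 59.9
finger_force: 0.0
[0.1839 0.0015 0.0033] [0.001 0.002 0.   ] t 26.3 at [638.3 214.6 133.7] [3.141e+00 2.000e-03 3.072e+00] w 59.9 f [-0.   0.5 -0.4] 0.0
```

```bash
python3 -m pendant '{"dp":[[0.03,0,0],[0.07,0.001,0],[0.11,0.001,0],[0.15,0.0015,0],[0.17,0.0015,0],[0.184,0.0015,0],[0.184,0.0015,0],[0.184,0.0015,0]],"rotation":[[0,0,0],[0,0,0],[0,0,0],[0,0,0],[0,0,0],[0,0,0],[0,0,0],[0,0,0]]}' 0.07
python3 go.py 455 229 26 176
python3 - <<'E'
from h import *
c=cam("top"); a=c["pixels"]
S=cam("side")["pixels"]
cv2.imwrite("pics/a5.png",np.hstack([cv2.resize(a[160:250,165:275],None,fx=4,fy=4),cv2.resize(S[150:240,200:290],None,fx=4,fy=4)])[:,:,::-1])
E
```

```text
time: 27.3
tool_pos: [455.6, 228.9, 131.2]
tcp_rot: [3.141, 0.001, 3.072]
contact_force: [0.2, 0.4, -0.0]
grip_width: 70.1
finger_force: 0.0
[ 0.0007 -0.      0.1052] [ 0.001  0.001 -0.   ] t 27.3 at [455.6 228.9 131.2] [3.141e+00 1.000e-03 3.072e+00] w 70.1 f [ 0.2  0.4 -0. ] 0.0
```

View pics/a5.png

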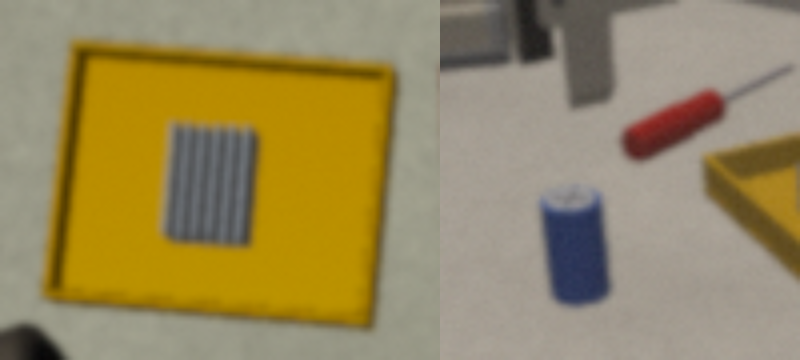

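The heat sink stands in the yellow tray at crop (210,185), and the blue cap is upright and untouched. Gripping it.

```bash
python3 -m pendant '{"dp":[[0,0,0.025],[0,0,0.05],[0,0,0.075],[0,0,0.095],[0,0,0.105],[0,0,0.110],[0,0,0.110],[0,0,0.110]],"rotation":[[0,0,0],[0,0,0],[0,0,0],[0,0,0],[0,0,0],[0,0,0],[0,0,0],[0,0,0]]}' ; python3 -m pendant '{"dp":[[0,0,0],[0,0,0],[0,0,0],[0,0,0],[0,0,0],[0,0,0]],"rotation":[[0,0,0],[0,0,0],[0,0,0],[0,0,0],[0,0,0],[0,0,0]]}' 0.025
python3 go.py 455 229 124 176
python3 -m pendant '{"dp":[[0,0,-0.01],[0,0,-0.03],[0,0,-0.055],[0,0,-0.08],[0,0,-0.1],[0,0,-0.115],[0,0,-0.12],[0,0,-0.12]],"rotation":[[0,0,0],[0,0,0],[0,0,0],[0,0,0],[0,0,0],[0,0,0],[0,0,0],[0,0,0]]}'
python3 go.py 632 40 140 182.7
```

```text
time: 28.4
tool_pos: [455.0, 229.0, 21.4]
tcp_rot: [3.141, 0.001, 3.072]
contact_force: [0.6, 0.7, 0.1]
grip_width: 69.7
finger_force: 0.0
time: 29.15
tool_pos: [454.6, 229.0, 20.8]
tcp_rot: [3.141, 0.0, 3.072]
contact_force: [0.9, -0.0, 0.8]
grip_width: 34.9
finger_force: 30.0
[-4.000e-04  1.000e-04 -1.032e-01] [ 0.  0. -0.] t 29.15 at [454.6 229.   20.8] [3.141 0.    3.072] w 34.9 f [ 0.9 -0.   0.8] 30.0
time: 30.15
tool_pos: [454.4, 228.9, 140.6]
tcp_rot: [3.142, -0.0, 3.072]
contact_force: [-0.2, -0.5, -1.5]
grip_width: 34.1
finger_force: 30.0
[-0.1903 -0.176   0.0006] [ 0.    -0.    -0.117] t 30.15 at [454.4 228.9 140.6] [ 3.142 -0.     3.072] w 34.1 f [-0.2 -0.5 -1.5] 30.0
```

```bash
python3 -m pendant '{"dp":[[-0.012,-0.011,0],[-0.04,-0.037,0],[-0.08,-0.074,0],[-0.12,-0.111,0],[-0.155,-0.143,0],[-0.18,-0.166,0],[-0.190,-0.176,0],[-0.190,-0.176,0]],"rotation":[[0,0,0],[0,0,-0.02],[0,0,-0.04],[0,0,-0.06],[0,0,-0.09],[0,0,-0.117],[0,0,-0.117],[0,0,-0.117]]}'
python3 -m pendant '{"dp":[[0,0,0.01],[0,0,0.03],[0,0,0.055],[0,0,0.075],[0,0,0.09],[0,0,0.1],[0,0,0.104],[0,0,0.104]],"rotation":[[0,0,0],[0,0,0],[0,0,0],[0,0,0],[0,0,0],[0,0,0],[0,0,0],[0,0,0]]}'
python3 go.py 632 40 26 182.7
```

```text
time: 31.15
tool_pos: [631.6, 39.4, 139.8]
tcp_rot: [3.141, -0.001, -3.096]
contact_force: [0.3, 0.0, 0.1]
grip_width: 34.6
finger_force: 30.0
time: 32.15
tool_pos: [631.9, 40.1, 36.9]
tcp_rot: [3.142, 0.0, -3.094]
contact_force: [0.0, -0.3, -1.0]
grip_width: 34.7
finger_force: 30.0
[-0.     -0.0001  0.0109] [0. 0. 0.] t 32.15 at [631.9  40.1  36.9] [ 3.142  0.    -3.094] w 34.7 f [ 0.  -0.3 -1. ] 30.0
```

```bash
python3 -m pendant '{"dp":[[0,0,0.004],[0,0,0.007],[0,0,0.009],[0,0,0.0105],[0,0,0.0105],[0,0,0.0105]],"rotation":[[0,0,0],[0,0,0],[0,0,0],[0,0,0],[0,0,0],[0,0,0]]}'
python3 go.py 632 40 26 182.7
```

```text
time: 32.9
tool_pos: [631.9, 40.1, 26.3]
tcp_rot: [3.142, 0.0, -3.094]
contact_force: [-0.8, -0.6, -1.6]
grip_width: 34.0
finger_force: 30.0
[-0.0001 -0.0001  0.0003] [0. 0. 0.] t 32.9 at [631.9  40.1  26.3] [ 3.142  0.    -3.094] w 34.0 f [-0.8 -0.6 -1.6] 30.0
```

```bash
python3 -m pendant '{"dp":[[0,0,0.0005],[0,0,0.0005],[0,0,0.0005]],"rotation":[[0,0,0],[0,0,0],[0,0,0]]}'
python3 -m pendant '{"dp":[[0,0,0],[0,0,0],[0,0,0],[0,0,-0.015],[0,0,-0.04],[0,0,-0.07],[0,0,-0.1],[0,0,-0.12]],"rotation":[[0,0,0],[0,0,0],[0,0,0],[0,0,0],[0,0,0],[0,0,0],[0,0,0],[0,0,0]]}' 0.056
python3 go.py 440 -4 145 182.7
```

```text
time: 33.28
tool_pos: [631.9, 40.1, 25.8]
tcp_rot: [3.142, 0.0, -3.094]
contact_force: [-0.5, 0.9, -0.0]
grip_width: 34.7
finger_force: 30.0
time: 34.28
tool_pos: [632.5, 40.1, 148.7]
tcp_rot: [-3.141, 0.003, -3.094]
contact_force: [0.1, 0.4, 0.4]
grip_width: 55.7
finger_force: 0.0
[ 0.1943 -0.0349  0.0031] [-0.     0.003  0.   ] t 34.27 at [632.5  40.1 148.7] [-3.141e+00  3.000e-03 -3.094e+00] w 55.7 f [0.1 0.4 0.4] 0.0
```

```bash
python3 -m pendant '{"dp":[[0.03,-0.006,0],[0.07,-0.013,0],[0.11,-0.02,0],[0.15,-0.027,0],[0.18,-0.032,0],[0.194,-0.035,0],[0.194,-0.035,0],[0.194,-0.035,0]],"rotation":[[0,0,0],[0,0,0],[0,0,0],[0,0,0],[0,0,0],[0,0,0],[0,0,0],[0,0,0]]}' 0.07
python3 go.py 440 -4 21 182.7
python3 - <<'E'
from h import *
c=cam("top"); a=c["pixels"]
S=cam("side")["pixels"]
cv2.imwrite("pics/a6.png",np.hstack([cv2.resize(a[160:250,265:375],None,fx=4,fy=4),cv2.resize(S[190:280,250:350],None,fx=4,fy=4)])[:,:,::-1])
E
```

```text
time: 35.28
tool_pos: [440.9, -4.1, 146.1]
tcp_rot: [-3.141, 0.002, -3.094]
contact_force: [0.3, 0.0, 0.1]
grip_width: 69.8
finger_force: 0.0
[1.100e-03 1.000e-04 1.251e-01] [-0.     0.002  0.   ] t 35.27 at [440.9  -4.1 146.1] [-3.141e+00  2.000e-03 -3.094e+00] w 69.8 f [0.3 0.  0.1] 0.0
```

View pics/a6.png

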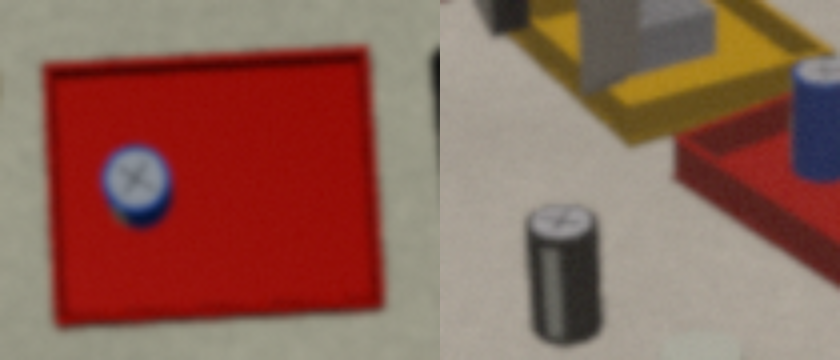

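The blue cap stands upright in the red tray at crop (137,185), and the black cap is untouched. Gripping it.

```bash
python3 -m pendant '{"dp":[[0.001,0,0.025],[0.001,0,0.055],[0.001,0,0.085],[0.001,0,0.110],[0.001,0,0.120],[0.001,0,0.125],[0.001,0,0.125],[0.001,0,0.125]],"rotation":[[0,0,0],[0,0,0],[0,0,0],[0,0,0],[0,0,0],[0,0,0],[0,0,0],[0,0,0]]}' ; python3 -m pendant '{"dp":[[0,0,0],[0,0,0],[0,0,0],[0,0,0],[0,0,0],[0,0,0]],"rotation":[[0,0,0],[0,0,0],[0,0,0],[0,0,0],[0,0,0],[0,0,0]]}' 0.025
python3 go.py 440 -4 124 182.7
python3 -m pendant '{"dp":[[0,0,-0.01],[0,0,-0.03],[0,0,-0.055],[0,0,-0.08],[0,0,-0.1],[0,0,-0.115],[0,0,-0.12],[0,0,-0.12]],"rotation":[[0,0,0],[0,0,0],[0,0,0],[0,0,0],[0,0,0],[0,0,0],[0,0,0],[0,0,0]]}'
python3 go.py 636 -36 140 182.7
```

```text
time: 36.38
tool_pos: [439.2, -4.1, 21.4]
tcp_rot: [-3.141, 0.002, -3.094]
contact_force: [0.2, -0.7, -0.7]
grip_width: 70.0
finger_force: 0.0
time: 37.12
tool_pos: [438.7, -4.1, 20.8]
tcp_rot: [3.142, 0.0, -3.094]
contact_force: [0.3, -0.3, 1.5]
grip_width: 34.7
finger_force: 30.0
[-0.0013  0.     -0.1032] [0. 0. 0.] t 37.12 at [438.7  -4.1  20.8] [ 3.142  0.    -3.094] w 34.7 f [ 0.3 -0.3  1.5] 30.0
time: 38.12
tool_pos: [438.6, -4.1, 140.9]
tcp_rot: [3.142, 0.0, -3.094]
contact_force: [0.0, 0.5, -0.4]
grip_width: 34.2
finger_force: 30.0
[-0.1957 -0.0412  0.0009] [0. 0. 0.] t 38.12 at [438.6  -4.1 140.9] [ 3.142  0.    -3.094] w 34.2 f [ 0.   0.5 -0.4] 30.0
```

```bash
python3 -m pendant '{"dp":[[-0.012,-0.003,0],[-0.04,-0.008,0],[-0.08,-0.017,0],[-0.12,-0.025,0],[-0.16,-0.034,0],[-0.185,-0.039,0],[-0.196,-0.041,0],[-0.196,-0.041,0]],"rotation":[[0,0,0],[0,0,0],[0,0,0],[0,0,0],[0,0,0],[0,0,0],[0,0,0],[0,0,0]]}'
python3 -m pendant '{"dp":[[0,0,0.01],[0,0,0.03],[0,0,0.055],[0,0,0.075],[0,0,0.09],[0,0,0.1],[0,0,0.104],[0,0,0.104]],"rotation":[[0,0,0],[0,0,0],[0,0,0],[0,0,0],[0,0,0],[0,0,0],[0,0,0],[0,0,0]]}'
python3 go.py 636 -36 25.8 182.7
```

```text
time: 39.12
tool_pos: [636.3, -35.8, 139.7]
tcp_rot: [3.141, -0.001, -3.094]
contact_force: [0.0, 0.2, -1.9]
grip_width: 34.3
finger_force: 30.0
time: 40.12
tool_pos: [636.5, -35.8, 36.9]
tcp_rot: [3.142, 0.0, -3.094]
contact_force: [0.2, 0.4, 0.0]
grip_width: 34.8
finger_force: 30.0
[ 0.0005 -0.0002  0.0111] [0. 0. 0.] t 40.12 at [636.5 -35.8  36.9] [ 3.142  0.    -3.094] w 34.8 f [0.2 0.4 0. ] 30.0
```

```bash
python3 -m pendant '{"dp":[[0,0,0.004],[0,0,0.007],[0,0,0.009],[0,0,0.0105],[0,0,0.011],[0,0,0.011],[0,0,0.011]],"rotation":[[0,0,0],[0,0,0],[0,0,0],[0,0,0],[0,0,0],[0,0,0],[0,0,0]]}'
python3 -m pendant '{"dp":[[0,0,0],[0,0,0],[0,0,0],[0,0,-0.015],[0,0,-0.04],[0,0,-0.07],[0,0,-0.1],[0,0,-0.12]],"rotation":[[0,0,0],[0,0,0],[0,0,0],[0,0,0],[0,0,0],[0,0,0],[0,0,0],[0,0,0]]}' 0.056
python3 -m pendant '{"dp":[[0.05,0,0],[0.1,0,0],[0.15,0,0],[0.18,0,0],[0.2,0,0],[0.2,0,0]],"rotation":[[0,0,0],[0,0,0],[0,0,0],[0,0,0],[0,0,0],[0,0,0]]}'
python3 - <<'E'
from h import *
a=cam("top")["pixels"];S=cam("side")["pixels"]
cv2.imwrite("pics/a7.png",np.vstack([cv2.resize(a[160:245,170:470],(798,226)),cv2.resize(S[170:310,200:500],(798,372))])[:,:,::-1])
E
```

```text
time: 41.0
tool_pos: [636.4, -35.8, 25.8]
tcp_rot: [3.142, 0.0, -3.094]
contact_force: [-0.6, 0.0, 1.0]
grip_width: 34.7
finger_force: 30.0
time: 42.0
tool_pos: [637.0, -35.9, 148.7]
tcp_rot: [-3.141, 0.003, -3.094]
contact_force: [0.1, -0.5, -0.1]
grip_width: 55.9
finger_force: 0.0
time: 42.75
tool_pos: [436.2, -45.3, 146.9]
tcp_rot: [-3.141, 0.002, -3.095]
contact_force: [0.1, 0.6, 0.1]
grip_width: 55.9
finger_force: 0.0
```

View pics/a7.png

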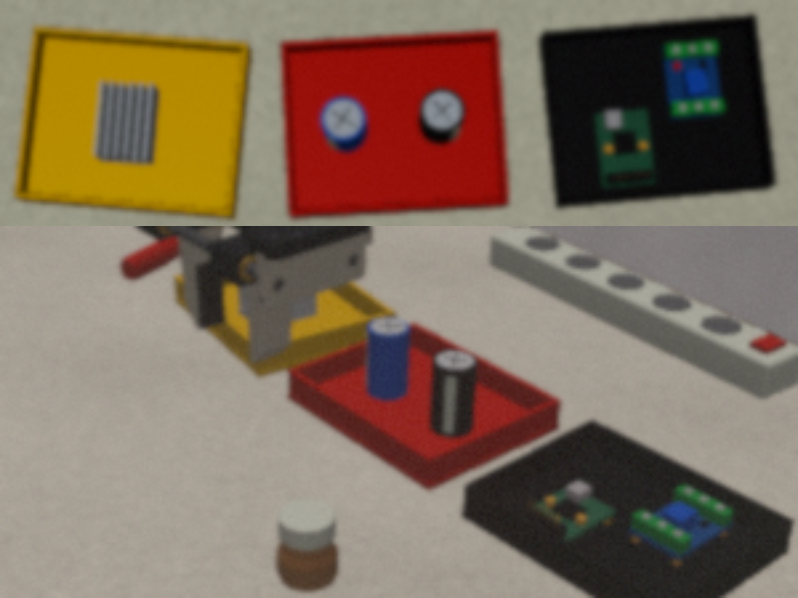

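All five parts are upright in their trays: caps at (343,120) and (441,112), heat sink at (127,122), boards at (625,147) and (692,80). The jar hasn't moved.

```bash
python3 -c "
from plant import workorder
print(workorder.close_job())"
```

```text
the job is handed in; nothing more can be done
None
```

The job is handed in (no verdict was returned): the last pictures show both boards flat in the black tray, the heat sink in the yellow and both capacitors upright in the red, all released; the flux jar stands where it was, and the solder spool was outside that last picture but the arm was never brought down near it.

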